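# Open the fan-filter compartment of a bench-top analyser

### The job

Uncover the fan filter of the analyser: press the orange snap tab in so that the grey filter cover springs free, then push the cover along its guide rails until it is right out of them and lies flat on the analyser's deck, with all of it still on the deck. Only press and push with the fingertips; do not lift or carry the cover, and leave the bottle, tube rack, pot and carousel where they stand.

Things in the scene. Friction and masses are not known exactly. Their poses are not given: they have to be found in the camera images.
- analyser: Low white bench-top analyser, fixed on the table. Origin at table height below the middle of the cover's seat; z up, y the way the cover slides off, x across the cover. Flat deck 95 mm above the origin, y -115 to +240 mm, x -78 to +125 mm; a lower sloping panel goes on to x -117 mm. The filter well, an opening in the deck under the cover: x -38 to +38, y -42 to +42 mm.
- rail_end (a point): Deck surface on the centre line at the rails' open end (analyser x 0, y +50 mm; same axes). Two aluminium rails 10 mm high run beside the seat at |x| 48.5 to 58 mm from analyser y -52 to +50 mm and hold the cover's edges down. Behind each (y -82 to -62, |x| 44 to 58 mm) is a 10 mm high spring housing. Beyond the open end the deck is plain and empty for |x| below 75 mm.
- tab_top (a point): Centre of the top face of the orange snap tab, a press pad 36 mm along the analyser's x and 30 mm along its y; at rest 11 mm above the deck, at analyser x 0, y -70 mm, behind the cover (its front edge is 5 mm from the latched cover). It is pressed straight down.
- snap_tab (a joint): Travel of the tab, m: 0 at rest, 0.009 fully in; sprung back. About 2 N to start, 5 to 6 N at full travel (more against its stop). Its nose blocks the cover until pressed about 6 mm; then sprung pins kick the cover about 10 mm along +y within half a second, and the tab, let go, does not catch it again.
- filter_cover: Loose grey louvred plastic cover, 0.14 kg, 102 mm across (x) by 100 mm long (y), top 16 mm above its underside. Origin at the centre of its underside; axes as the analyser's at the start, origin at analyser 0, 0, 95 mm while latched. Released, it slides along +y with about 1 N; it is out of the rails with its origin beyond analyser y +100 mm, and wholly on the deck up to +190 mm.
- thumb_ridge (a point): Middle of the flat rear face of the thumb ridge on the cover's rear edge (the edge by the tab), the place to push; at cover x 0, y -50, z 23 mm (above its underside). The ridge is 60 mm wide along x, 4 mm thick, and stands from the cover's top up to 30 mm above its underside; the rear face goes on below it, flush, down to the deck.
- corner_near (a point): The cover's bottom rear corner on its -x side (cover x -51, y -50, z 0 mm). Both rear corners must end beyond the rails' open end.
- corner_far (a point): The cover's bottom rear corner on its +x side (cover x +51, y -50, z 0 mm).
- reagent_bottle: Small loose amber bottle with a white cap, 30 mm in diameter, 52 mm tall, standing on the deck's far edge beside the cover's way. Origin at the centre of its underside. Leave it alone.
- tube_rack: Loose white rack with capped blood tubes, 62 by 150 mm, 102 mm tall, on the table. Origin at the centre of its underside, long side along its y. Leave it alone.
- waste_pot: Loose open yellow pot, 86 mm wide, 95 mm tall, on the table. Origin at the centre of its underside. Leave it alone.
- sample_carousel: Loose grey round sample carousel with white cups and a white middle knob, 156 mm in diameter, 63 mm tall, on the table. Origin at the centre of its underside. Leave it alone.
There are look-alikes about, which are no part of the job. What is shaped like the filter_cover but red is not meant.

How it is judged:
By the outcome, as a careful person would: the job done as asked, in the order asked, and still so for the second after the job is handed in, with the robot touching nothing.
It also fails if it takes over 34 s, if anything falls off the work surface, if the arm or the gripper's body presses on something with over 40 N, if the wrist force passes 120 N, or if a joint passes its speed limit or range.

### The arm

A 6-joint arm with a two-finger parallel gripper is mounted at the origin on the work surface. World frame = base frame: x ahead of the robot, y to its left, z up, the work surface at z = 0. Lengths are in m, angles in degrees, forces in N, time in s.
With the tool pointing down it reaches from about 0.3 to 0.75 m from the base axis. Payload 8.5 kg.
Tool frame: the origin (TCP) lies between the finger pads; the fingertips stand 17 mm ahead of it and the grasp point (between the pads) lies 2 mm behind it; z points along the fingers, y is the direction in which the jaws open and shut (so a half turn about z gives the same grasp; the last joint's range is limited). The gripper opens to 85 mm and grips with 20 to 120 N. Pads are 22 mm wide; open, the fingers measure 114 mm over their backs; the gripper's body (76 mm by 85 mm) begins 54 mm behind the grasp point. The pads swing forward as they close: fully open they stand 13 mm farther back than shut.
Start: joints at [58.138, 21.807, 74.336, -0, 83.858, -12.336], TCP at [0.184, 0.518, 0.248] pointing down, gripper open.
Joint ranges: [-178.18, 178.18], [-50.72, 133.34], [12.68, 142.11], [-81.47, 261.47], [9.98, 163.14], [-165.26, 165.26]. Speed limits (degrees/s): [136.94, 136.94, 180, 180, 180, 180].

### API

Orientations are given as a 3x3 rotation matrix whose columns are the frame's x, y, z axes.
In Python, from rig import readout, eyes, env gives the robot as it stands.
- The arm moves only by the tool arm_command, never from a script. Its argument "rows" is text: rows parted by semicolons, each of 7 numbers parted by spaces: the closure, from 0 (fully open) to 1 (shut), then the shift along the tool's x, y, z in mm, then the turn, a rotation vector about the tool's x, y, z in degrees. In form: grip dx dy dz rx ry rz; .... A call has 1 to 5 rows; each row shifts and turns the commanded pose from where the row before left it, along the tool's axes as they then stand; what a row does not reach is not made up. A row lasts 1/12 s, in which the tool goes at most 41.7 mm and 7.16 degrees, less where a joint would pass 70% of its speed; a pose out of reach is approached as far as the arm can. A call with a gripper value outside its range is refused whole. The fingers move at their own pace and stop on an object; "squeeze" is the grip in N (left out, the last holds). Time passes only in rows, so rows that do not move let the fingers close. It gives the time, the measured TCP pose, the force and the opening at its end, in the units of the state.
- readout.observe(): the state, without advancing time (a new reading comes with each control period).
- eyes.get_image(name): name is "scene" or "top" or "wrist"; returns the picture (420x560x3 uint8, red, green, blue); there is no depth.
- eyes.camera_model(name): a dict with "mtx" (3x3 intrinsics, pixels), "view" (4x4, takes a point from world to camera coordinates). Camera axes: x right, y up, looking along -z (the intrinsics and any distortion apply to the point x, -y, -z); pixel columns grow to the right and rows downward; lengths in m; the calibration is good to about 2 mm. A picture is of the moment at which its call begins: read the wrist's pose just before it. camera_model takes no time and is no camera call; for the wrist camera it gives the pose at the moment of the call.
- env.close_job(): hands the job in, once; it reports no verdict.
The state is a dict: "time_s": time; "q": joint angles; "qvel": joint speeds; "joint_efforts": joint torques, N m; "position": TCP position; "tool_rot": TCP orientation; "ft_force": force on the tool from outside, world axes, zero at the start; "wrist_torque": the same for the moment, N m; "grip_width": finger opening in m.
Only numpy, scipy, OpenCV 4.12 (cv2) and the standard library are available. Lean on these libraries where they do the work, as an engineer would, in place of code of your own. Each camera call takes 0.05 s, during which the arm holds its last target. There are 200 camera calls.

## Working session

There is one attempt and no reset: what is moved stays moved. The work goes in short steps, Python scripts to look and compute and a tool call to move; the robot and the scene stay as the last step left them, time stands still between calls to the robot, and variables do not carry over. Pictures are saved under pics/ and viewed, about 8 in all and at most 12, crops included, and the job is handed in when it is done.

Besides the shell and the picture viewer there is one more tool, called after "Request:" by a JSON object that holds its "method" and its "body". arm_command: Moves the arm, as the interface text tells. Its arguments: {"type":"object","properties":{"rows":{"type":"string"},"squeeze":{"type":"number"}},"required":["rows"]}

```bash
mkdir -p pics; cat > h.py <<'E'
import numpy as np,cv2
from rig import readout,eyes,env
def save(n,f,crop=None,s=1):
    im=eyes.get_image(n)[:,:,::-1]
    if crop: a,b,c,d=crop; im=im[b:d,a:c]
    cv2.imwrite('pics/'+f,cv2.resize(im,None,fx=s,fy=s,interpolation=cv2.INTER_CUBIC))
def ray(n,u,v):
    m=eyes.camera_model(n); K=np.array(m['mtx']);V=np.array(m['view'])
    d=np.linalg.inv(K)@[u,v,1]; d=np.array([d[0],-d[1],-d[2]])
    R=V[:3,:3]; return -R.T@V[:3,3], R.T@d
def atz(n,u,v,z):
    o,d=ray(n,u,v); return o+d*(z-o[2])/d[2]
def proj(n,p):
    m=eyes.camera_model(n); K=np.array(m['mtx']);V=np.array(m['view'])
    c=V[:3,:3]@p+V[:3,3]; q=K@[c[0],-c[1],-c[2]]; return q[:2]/q[2]
E
python3 - <<'E'
from h import *
a=cv2.resize(eyes.get_image('top')[:,:,::-1],(800,600),interpolation=cv2.INTER_CUBIC);cv2.imwrite('pics/top1.png',a)
save('scene','scene1.png',s=1.42)
for n in('top','scene'):
    m=eyes.camera_model(n);print(n,m)
s=readout.observe();print(s['tool_rot'],s['ft_force'],s['time_s'],s['grip_width'])
E
```

```text
top {'mtx': array([[410.09408826,   0.        , 283.60035176],
       [  0.        , 410.09408826, 213.08627562],
       [  0.        ,   0.        ,   1.        ]]), 'view': array([[-0.00234671, -0.99998849, -0.0041841 ,  0.06194024],
       [ 0.97767349, -0.00317346,  0.21010587, -0.58763674],
       [-0.21011673, -0.00359763,  0.97766969, -1.06287737],
       [ 0.        ,  0.        ,  0.        ,  1.        ]])}
scene {'mtx': array([[410.47273544,   0.        , 272.09674542],
       [  0.        , 410.47273544, 214.01218099],
       [  0.        ,   0.        ,   1.        ]]), 'view': array([[ 0.80631353,  0.59148038, -0.00307511, -0.49432215],
       [-0.35897023,  0.49347155,  0.79222863,  0.11285274],
       [ 0.47010517, -0.63768079,  0.61021663, -1.1556204 ],
       [ 0.        ,  0.        ,  0.        ,  1.        ]])}
[[-9.42490894e-01  3.34231175e-01 -6.60342686e-04]
 [ 3.34231721e-01  9.42490334e-01 -1.06194884e-03]
 [ 2.67430190e-04 -1.22158458e-03 -9.99999218e-01]] [ 0.39502942 -0.69496291 -0.12637643] 0.1 0.08575194927542984
```

View pics/top1.png

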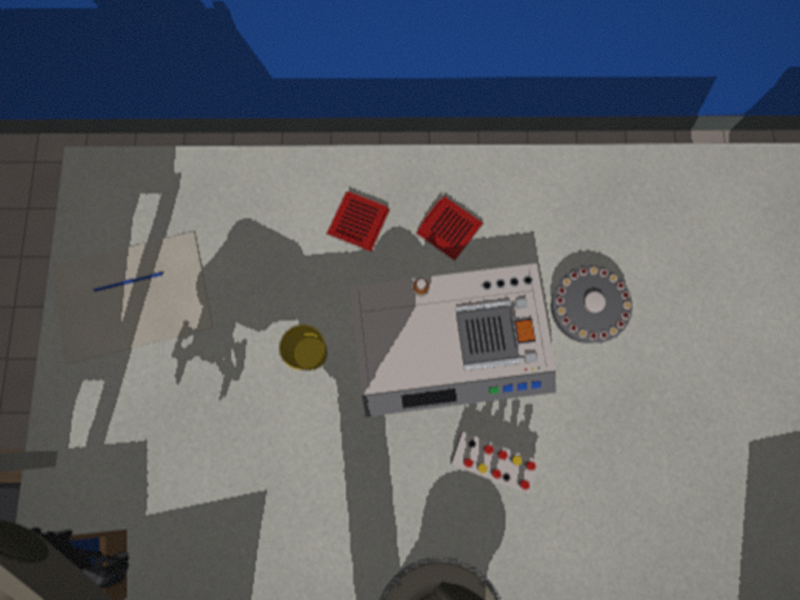

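View pics/scene1.png

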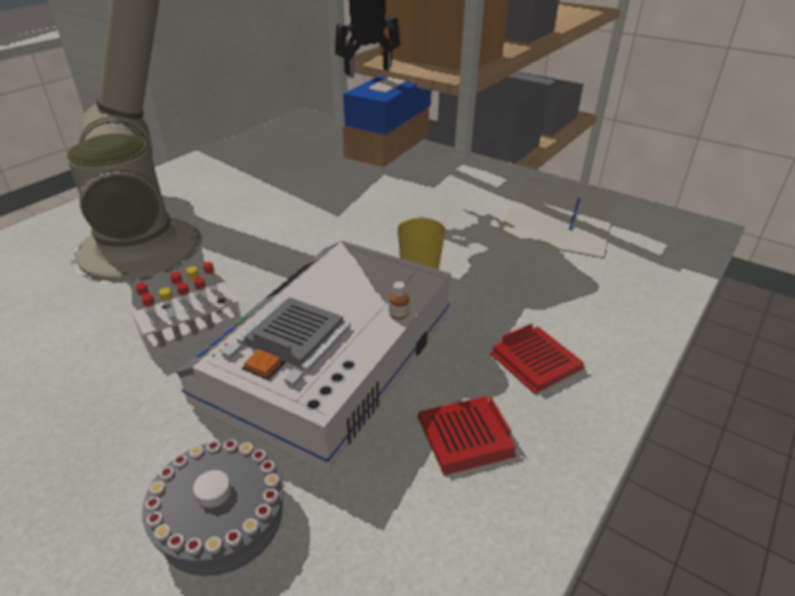

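The top view (800-px scale) shows the tab at (525,330), the cover at about (487,333), and the slide direction to image left (world +y). I'll enlarge it for a fit.

```bash
python3 - <<'E'
from h import *
save('top','top2.png',(240,170,400,300),5)
E
```

```text
(no output)
```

View pics/top2.png

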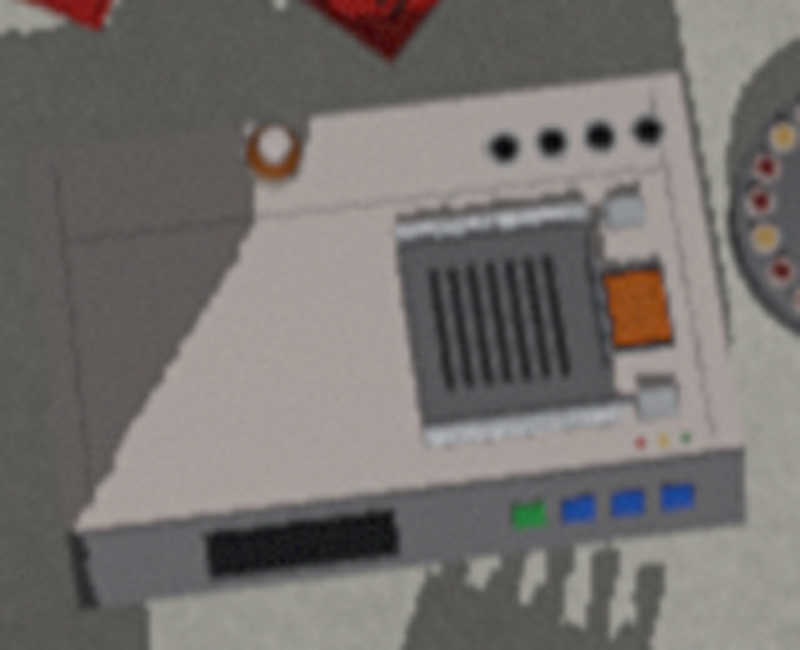

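```bash
cat > fit.py <<'E'
from h import *
from scipy.optimize import least_squares
P=np.array([[125,-115,95],[-78,-115,95],[-78,240,95],[18,-55,106],[18,-85,106],[-18,-85,106],[-18,-55,106],[58,50,105],[-58,50,105]])/1e3
U=np.array([[678,72],[743,450],[75,530],[605,270],[660,266],[672,343],[615,349],[396,216],[427,440]])
U=(U+.5)/5-.5+[240,170]
def T(p,P):
    c,s=np.cos(p[2]),np.sin(p[2]); return P@np.array([[c,-s,0],[s,c,0],[0,0,1]]).T+[p[0],p[1],0]
r=least_squares(lambda p:(np.array([proj('top',q) for q in T(p,P)])-U).ravel(),[.5,-.1,0],loss='soft_l1')
p=r.x
E
python3 - <<'E'
from fit import *
print(p,np.degrees(p[2]));print(np.round(r.fun.reshape(-1,2),1).tolist())
print(T(p,np.array([[0,-70,106],[0,-50,118],[0,110,118]])/1e3))
s=readout.observe();print(s['position'],s['q'])
E
```

```text
[ 0.52266655 -0.08877557  0.11766873] 6.741921538475764
[[0.3, 0.0], [0.3, -0.9], [-1.9, -0.3], [-0.0, 1.0], [0.3, 0.4], [0.2, -1.5], [0.2, -1.3], [-0.1, 1.8], [-0.1, 0.7]]
[[ 0.53088437 -0.15829152  0.106     ]
 [ 0.52853642 -0.13842982  0.118     ]
 [ 0.50975284  0.02046378  0.118     ]]
[0.18372546 0.51821329 0.24786875] [ 5.81393699e+01  2.18330746e+01  7.43706867e+01 -7.16850119e-04
  8.38552434e+01 -1.23351426e+01]
```

Request:
{"method": "arm_command", "body": {"rows": "1 0 0 0 0 0 7.1;1 0 0 0 0 0 7.1;1 0 0 0 0 0 7.1;1 0 0 0 0 0 7.1;1 0 0 0 0 0 7.1"}}

```text
time_s: 0.57
position: [0.1838, 0.5183, 0.248]
tool_rot: [[-0.568, 0.823, -0.0], [0.823, 0.568, -0.001], [-0.0, -0.001, -1.0]]
ft_force: [-1.0, -0.7, 0.1]
grip_width: 0.0258
```

Request:
{"method": "arm_command", "body": {"rows": "1 0 0 0 0 0 7.1;1 0 0 0 0 0 7.1;1 0 0 0 0 0 7.1;1 0 0 0 0 0 6.9;1 0 0 0 0 0 0"}}

```text
time_s: 0.98
position: [0.1838, 0.5182, 0.2481]
tool_rot: [[-0.114, 0.994, -0.0], [0.994, 0.114, -0.0], [-0.0, -0.0, -1.0]]
ft_force: [0.6, 0.6, 0.3]
grip_width: -0.0001
```

Request:
{"method": "arm_command", "body": {"rows": "1 -35 13.3 0 0 0 0;1 -35 13.3 0 0 0 0;1 -35 13.3 0 0 0 0;1 -35 13.3 0 0 0 0;1 -35 13.3 0 0 0 0"}}

```text
time_s: 1.4
position: [0.2707, 0.3508, 0.2483]
tool_rot: [[-0.123, 0.992, -0.0], [0.992, 0.123, -0.0], [-0.0, -0.0, -1.0]]
ft_force: [1.7, 0.0, 0.5]
grip_width: 0.0004
```

Request:
{"method": "arm_command", "body": {"rows": "1 -35 13.3 0 0 0 0;1 -35 13.3 0 0 0 0;1 -35 13.3 0 0 0 0;1 -35 13.3 0 0 0 0;1 -35 13.3 0 0 0 0"}}

```text
time_s: 1.82
position: [0.3575, 0.1848, 0.2484]
tool_rot: [[-0.122, 0.992, 0.0], [0.992, 0.122, 0.0], [0.0, 0.0, -1.0]]
ft_force: [1.2, 1.0, 0.6]
grip_width: -0.0001
```

Request:
{"method": "arm_command", "body": {"rows": "1 -35 13.3 0 0 0 0;1 -35 13.3 0 0 0 0;1 -35 13.3 0 0 0 0;1 -35 13.3 0 0 0 0;1 -35 13.3 0 0 0 0"}}

```text
time_s: 2.23
position: [0.4443, 0.0186, 0.2484]
tool_rot: [[-0.122, 0.993, 0.0], [0.993, 0.122, 0.0], [0.0, 0.0, -1.0]]
ft_force: [0.2, 0.8, 0.1]
grip_width: -0.0001
```

Request:
{"method": "arm_command", "body": {"rows": "1 -35 13.3 0 0 0 0;1 -35 13.3 0 0 0 0;1 -35 13.3 0 0 0 0;1 -35 13.3 0 0 0 0;1 0 0 0 0 0 0"}}

```text
time_s: 2.65
position: [0.5153, -0.1174, 0.2474]
tool_rot: [[-0.118, 0.993, 0.0], [0.993, 0.118, -0.001], [-0.001, 0.0, -1.0]]
ft_force: [-0.6, 0.3, -1.7]
grip_width: 0.0002
```

```bash
python3 - <<'E'
from fit import *
s=readout.observe();print(s['time_s'],s['position'],s['tool_rot'].round(4).tolist())
np.save('w1.npy',[0])
save('wrist','w1.png',s=1.42)
m=eyes.camera_model('wrist');print(m)
for q in T(p,np.vstack([P,[[-.03,-.05,.125],[.03,-.05,.125]]])):print(proj('wrist',q)*1.42)
E
```

```text
2.65 [ 0.51526006 -0.1174408   0.24739552] [[-0.1176, 0.9931, 0.0003], [0.9931, 0.1176, -0.0013], [-0.0013, 0.0001, -1.0]]
{'mtx': array([[338.49777444,   0.        , 275.8592555 ],
       [  0.        , 338.49777444, 213.23065806],
       [  0.        ,   0.        ,   1.        ]]), 'view': array([[ 0.99298446,  0.11823795, -0.00128321, -0.49641207],
       [-0.11265005,  0.94264613, -0.31421051,  0.20774496],
       [-0.03594199,  0.31215071,  0.94935247, -0.32503035],
       [ 0.        ,  0.        ,  0.        ,  1.        ]])}
[599.02685326 414.85903998]
[291.62301791 414.41996775]
[ 238.12415109 -311.50546195]
[441.60899661 336.74878386]
[439.98769754 381.67528844]
[381.84115842 381.59603229]
[381.56039253 336.67227925]
[523.10896488 153.39890276]
[305.41196074 153.20064398]
[359.30856874 341.30768591]
[466.69699237 341.4454958 ]
```

View pics/w1.png

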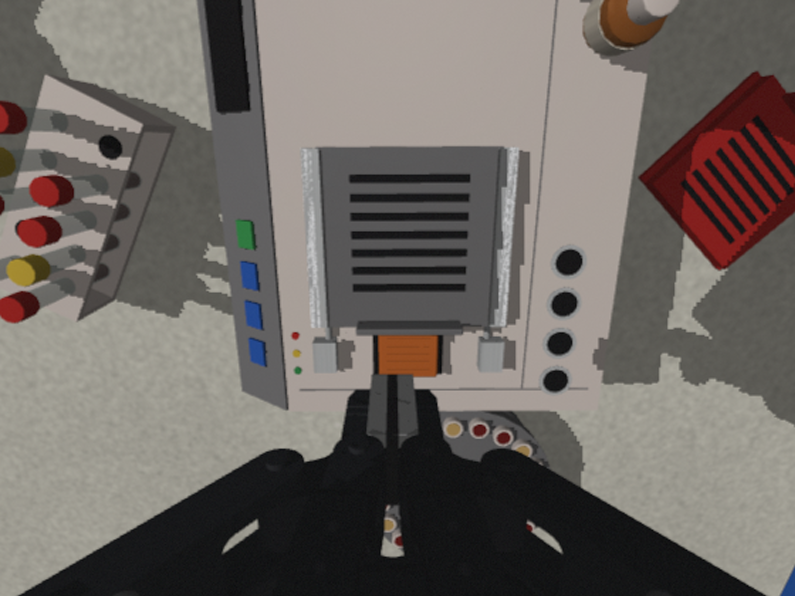

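The wrist view shows the latched cover with the tab corners at (379,335)-(440,376). That is about 2-3 mm further along +y than my fit. I'll move over the tab and go down.

Request:
{"method": "arm_command", "body": {"rows": "1 -36 10 0 0 0 0;1 -5 0 30 0 0 0;1 0 0 40 0 0 0;1 0 0 35 0 0 0;1 0 0 10 0 0 0"}}

```text
time_s: 3.12
position: [0.5256, -0.1499, 0.1288]
tool_rot: [[-0.121, 0.993, -0.008], [0.993, 0.121, 0.004], [0.005, -0.007, -1.0]]
ft_force: [0.2, 0.4, -0.6]
grip_width: 0.0002
```

Request:
{"method": "arm_command", "body": {"rows": "1 0 0 0 0 0 0;1 0 0 0 0 0 0"}}

```text
time_s: 3.28
position: [0.5285, -0.1514, 0.1347]
tool_rot: [[-0.12, 0.993, 0.001], [0.993, 0.12, -0.001], [-0.001, 0.001, -1.0]]
ft_force: [1.1, -0.6, 0.4]
grip_width: -0.0003
```

Request:
{"method": "arm_command", "body": {"rows": "1 -5 1 0 0 0 0;1 0 0 6 0 0 0;1 0 0 5 0 0 0;1 0 0 2 0 0 0;1 0 0 0 0 0 0"}}

```text
time_s: 3.7
position: [0.5299, -0.1568, 0.1206]
tool_rot: [[-0.118, 0.993, 0.001], [0.993, 0.118, -0.001], [-0.001, 0.001, -1.0]]
ft_force: [0.9, -0.8, 0.9]
grip_width: 0.0
```

```bash
python3 - <<'E'
from h import *
save('wrist','w2.png',(180,60,420,300),2.5)
E
```

```text
(no output)
```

View pics/w2.png

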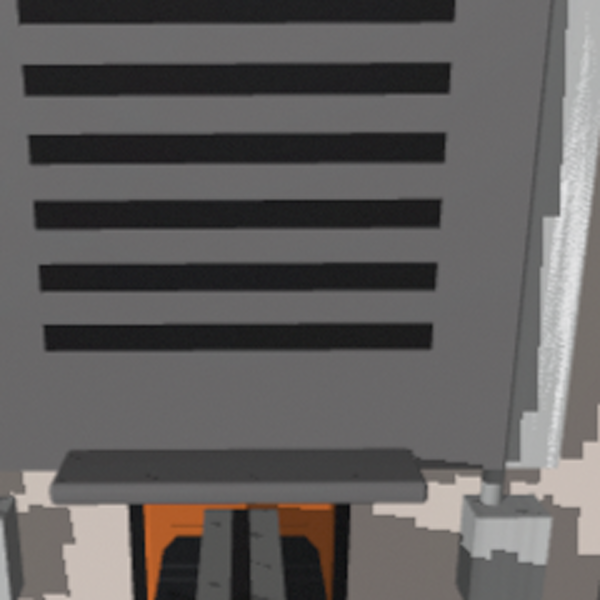

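The fingers (u≈243) are centred on the ridge (52–425) and on the tab, and clear of the ridge. I'll press.

Request:
{"method": "arm_command", "body": {"rows": "1 0 0 2 0 0 0;1 0 0 2 0 0 0;1 0 0 1 0 0 0;1 0 0 0 0 0 0"}}

```text
time_s: 4.08
position: [0.5297, -0.1567, 0.1154]
tool_rot: [[-0.118, 0.993, 0.001], [0.993, 0.118, -0.0], [-0.0, 0.0, -1.0]]
ft_force: [0.9, -1.1, 4.4]
grip_width: -0.0003
```

Request:
{"method": "arm_command", "body": {"rows": "1 0 0 1 0 0 0;1 0 0 1 0 0 0;1 0 0 0 0 0 0;1 0 0 0 0 0 0;1 0 0 0 0 0 0"}}

```text
time_s: 4.5
position: [0.5297, -0.1567, 0.114]
tool_rot: [[-0.118, 0.993, 0.001], [0.993, 0.118, -0.001], [-0.001, 0.001, -1.0]]
ft_force: [-0.8, -1.4, 9.2]
grip_width: 0.0002
```

```bash
python3 - <<'E'
from h import *
save('wrist','w3.png',(180,60,420,300),2.5)
E
```

```text
(no output)
```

View pics/w3.png

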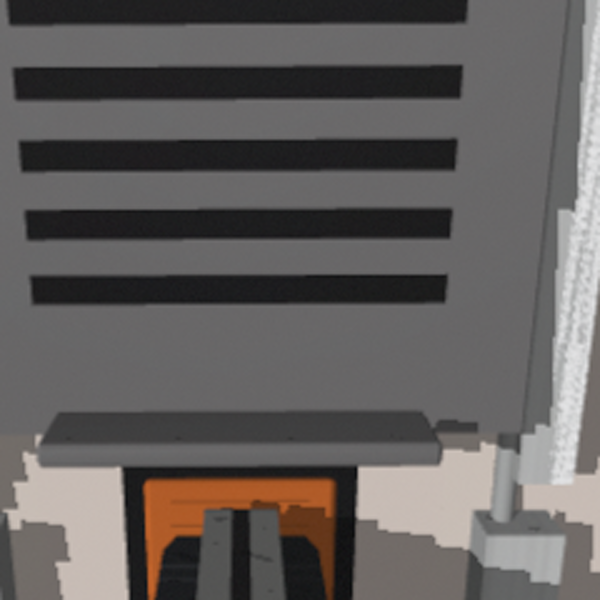

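The cover sprang about 10 mm forward (ridge bottom edge moved from row 500 to 465, pins extended). I'll raise the fingers and push.

Request:
{"method": "arm_command", "body": {"rows": "1 0 0 -8 0 0 0;1 0 0 -7 0 0 0;1 8 0 0 0 0 0;1 6 0 0 0 0 0;1 4 0 0 0 0 0"}}

```text
time_s: 4.97
position: [0.5269, -0.1374, 0.1279]
tool_rot: [[-0.119, 0.993, -0.001], [0.993, 0.119, 0.001], [0.001, -0.001, -1.0]]
ft_force: [-0.1, -0.9, 0.7]
grip_width: -0.0002
```

Request:
{"method": "arm_command", "body": {"rows": "1 5 0 0 0 0 0;1 7 0 0 0 0 0;1 7 0 0 0 0 0;1 7 0 0 0 0 0;1 7 0 0 0 0 0"}}

```text
time_s: 5.38
position: [0.5234, -0.1051, 0.1282]
tool_rot: [[-0.118, 0.993, -0.0], [0.993, 0.118, 0.0], [0.0, -0.0, -1.0]]
ft_force: [0.5, 0.6, -0.7]
grip_width: 0.0003
```

```bash
python3 - <<'E'
from h import *
save('wrist','w4.png',s=1.2)
E
```

```text
(no output)
```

View pics/w4.png

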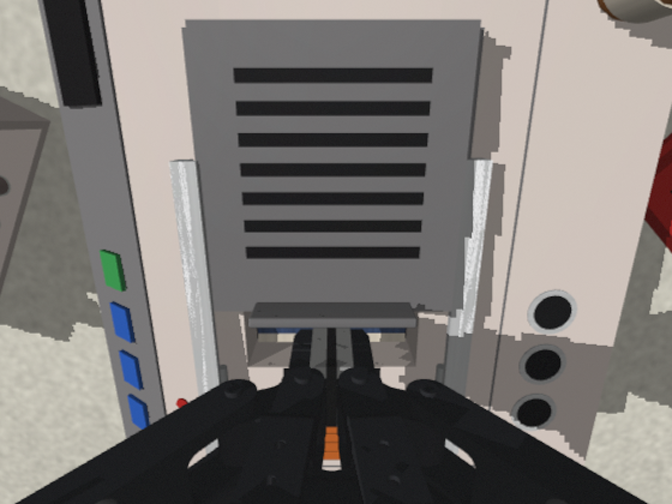

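The cover is sliding straight, with the fingers against its ridge and its origin at about y +43. I'll push about 97 mm more.

Request:
{"method": "arm_command", "body": {"rows": "1 8 0 0 0 0 0;1 8 0 0 0 0 0;1 8 0 0 0 0 0;1 8 0 0 0 0 0;1 8 0 0 0 0 0"}}

```text
time_s: 5.85
position: [0.5187, -0.0654, 0.1283]
tool_rot: [[-0.118, 0.993, -0.0], [0.993, 0.118, 0.0], [0.0, -0.0, -1.0]]
ft_force: [0.6, -0.9, -0.9]
grip_width: 0.0003
```

Request:
{"method": "arm_command", "body": {"rows": "1 8 0 0 0 0 0;1 8 0 0 0 0 0;1 7 0 0 0 0 0;1 7 0 0 0 0 0;1 7 0 0 0 0 0"}}

```text
time_s: 6.27
position: [0.5144, -0.0288, 0.1283]
tool_rot: [[-0.118, 0.993, 0.0], [0.993, 0.118, -0.0], [-0.0, 0.0, -1.0]]
ft_force: [0.3, -0.5, 0.3]
grip_width: -0.0001
```

Request:
{"method": "arm_command", "body": {"rows": "1 7 0 0 0 0 0;1 6 0 0 0 0 0;1 4 0 0 0 0 0;1 3 0 0 0 0 0;1 0 0 0 0 0 0"}}

```text
time_s: 6.68
position: [0.512, -0.0091, 0.1283]
tool_rot: [[-0.118, 0.993, -0.0], [0.993, 0.118, 0.0], [0.0, -0.0, -1.0]]
ft_force: [-0.1, 0.1, 0.1]
grip_width: -0.0001
```

```bash
python3 - <<'E'
from h import *
save('wrist','w5.png',s=1.2)
E
```

```text
(no output)
```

View pics/w5.png

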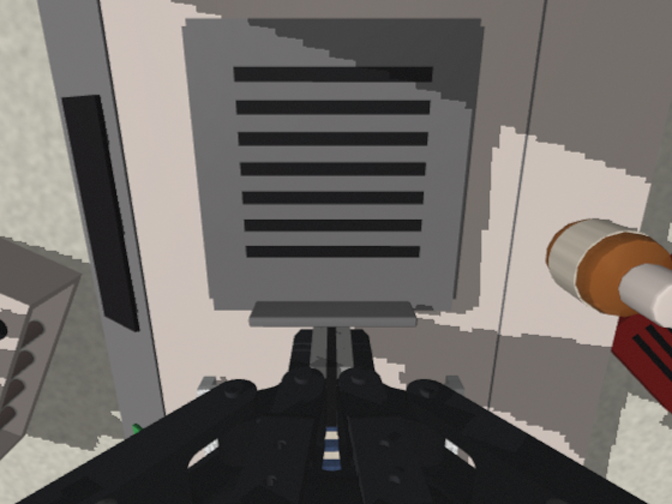

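The cover is clear of the rails (ends at rows ~380, cover rear edge ~310). I'll back off, raise and check.

Request:
{"method": "arm_command", "body": {"rows": "1 -10 0 0 0 0 0;1 -15 0 -10 0 0 0;1 -15 0 -35 0 0 0;1 -15 0 -35 0 0 0;1 -20 0 -30 0 0 0"}}

```text
time_s: 7.15
position: [0.5209, -0.0852, 0.2405]
tool_rot: [[-0.118, 0.993, 0.001], [0.993, 0.118, -0.0], [-0.0, 0.001, -1.0]]
ft_force: [2.1, -0.7, 0.1]
grip_width: 0.0002
```

Request:
{"method": "arm_command", "body": {"rows": "1 -20 0 -30 0 0 0;1 0 0 0 0 0 0;1 0 0 0 0 0 0"}}

```text
time_s: 7.4
position: [0.5236, -0.1057, 0.2693]
tool_rot: [[-0.116, 0.993, 0.003], [0.993, 0.116, -0.001], [-0.001, 0.002, -1.0]]
ft_force: [-0.1, 0.7, -0.5]
grip_width: -0.0002
```

```bash
python3 - <<'E'
from fit import *
o=readout.observe();print(o['time_s'],o['position'],np.abs(o['qvel']).max())
save('scene','s2.png',(100,140,380,350),2.8)
save('wrist','w6.png',s=1.2)
T2=T(p+[-.0002,.002,0],np.array([[58,50,105],[-58,50,105],[-51,90,95],[51,90,95],[-51,190,111],[51,190,111],[125,240,95],[-78,240,95]])/1e3)
for q in T2: print(proj('wrist',q)*1.2)
E
```

```text
7.4 [ 0.52355901 -0.10568108  0.269316  ] 4.279302086378082
[419.11144751 140.92873031]
[249.28521632 140.91699662]
[258.76431822  78.8044149 ]
[409.74761901  78.76670292]
[ 243.94855051 -117.5880251 ]
[ 425.76022427 -117.81675938]
[ 558.40890219 -212.63563809]
[ 195.65713439 -212.00327164]
```

View pics/w6.png

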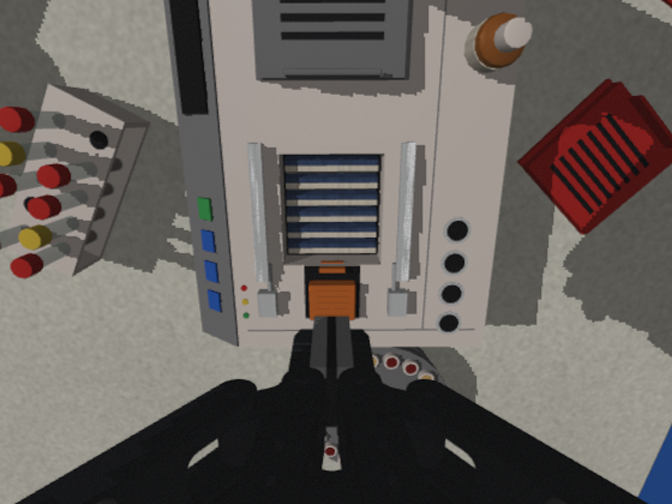

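View pics/s2.png

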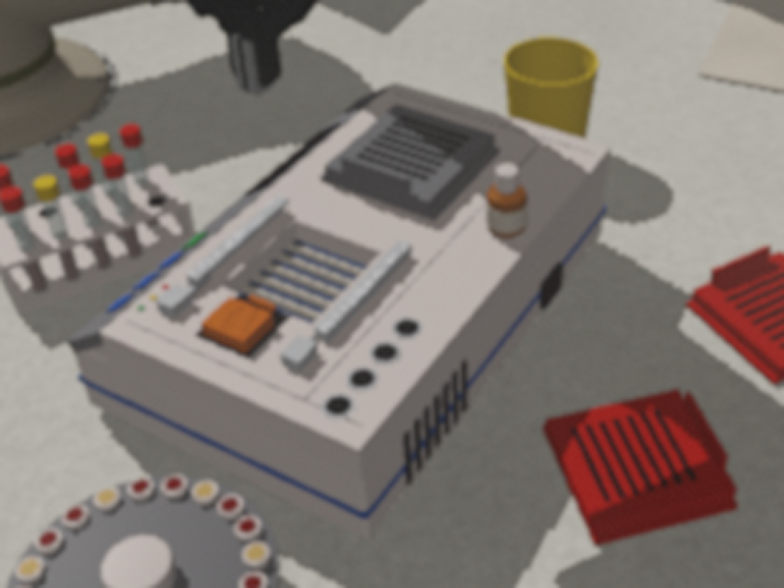

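The cover's rear corners appear at (257,78) and (409,78), matching the prediction for origin y = +140 mm. The cover lies flat and wholly on the deck, and the bottle is untouched.

```bash
python3 -c "
from rig import env
print(env.close_job())"
```

```text
the job is handed in; nothing more can be done
None
```

The fan filter is uncovered and the job is handed in, at about 7.5 s of the 34 s allowed.

- **Release:** I pressed the orange tab fully in with the shut fingertips. The wrist force read about 9 N at the end, and the cover sprang about 10 mm forward.
- **Push:** I raised the fingers above the tab and pushed the thumb ridge along the rails. Then I backed the arm off and raised it clear.
- **Last checks:** In the wrist picture both rear corners sit within about 2 px of where they should be for a cover origin at analyser y +140 mm (allowed range +100 to +190). That puts them about 40 mm beyond the rails' open end. The scene picture shows the cover flat and square on the deck. The bottle, rack, pot and carousel look unmoved, though I did not measure them.
- **Disagreement:** The first position fit from the top camera was about 2–3 mm off the wrist view along the slide direction. I corrected for it before pressing. No check failed.

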